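# Pack the reagent bottles into the divided carrier

### The arm

A 6-joint arm with a two-finger parallel gripper is mounted at the origin on the work surface. World frame = base frame: x ahead of the robot, y to its left, z up, the work surface at z = 0. Lengths are in m, angles in rad, forces in N, time in s.
With the tool pointing down it reaches from about 0.275 to 0.75 m from the base axis. Payload 10.2 kg.
Tool frame: the origin (TCP) lies midway between the tips of the shut fingers; the grasp point (between the pads) lies 19 mm behind it (env.hold_point_z is the distance from the TCP to the grasp point, in m); x points along the fingers, z is the direction in which the jaws open and shut, and the axes are right-handed (so a half turn about x gives the same grasp; the last joint's range is limited). The gripper opens to 85 mm and grips with 20 to 120 N. Pads are 22 mm wide; open, the fingers measure 114 mm over their backs; the gripper's body (76 mm by 85 mm) begins 54 mm behind the grasp point. The pads swing forward as they close: fully open they stand 13 mm farther back than shut.
Start: joints at [-1.38, 0.313, 1.498, -0, 1.331, -0.223], TCP at [0.211, -0.481, 0.231] pointing down, gripper open.
Joint ranges: [-2.94, 2.94], [-0.97, 2.17], [0.19, 2.56], [-1.23, 4.37], [0.02, 3.11], [-2.88, 2.88]. Speed limits (rad/s): [2.39, 2.39, 3.01, 3.14, 3.14, 3.14].

### API

Orientations are given as a unit quaternion [x, y, z, w].
In Python, from bench import env, kinematics, monitor, eyes, job gives the robot as it stands. The module is installed in compiled form; this text tells all that it offers. Calls block until the motion is done:
- env.reach(position, orientation): joint-space move of the TCP to a pose.
- env.movel(position, velocity=0.15, frame=None, guard=None): straight line of the TCP; frame=None keeps the orientation; velocity is the mean speed in m/s. With guard (N) it stops when the force on the tool has changed by that much, and returns True; else False.
- env.set_joints(angles): joint-space move.
- env.release() and env.close_gripper(effort=None): open the fingers fully, or close them until they stop; effort is the grip in N (None keeps the last).
- env.hold(seconds).
- kinematics.ik(position, orientation): joint angles nearest the present ones, or None.
- monitor.sense(): the state.
- eyes.grab_frame(name): name is "side" or "top"; returns a dict with "frame" (420x560x3 uint8, red, green, blue), "mtx" (3x3 intrinsics, pixels), "view" (4x4, takes a point from world to camera coordinates). Camera axes: x right, y down, z forward; pixel columns grow to the right and rows downward; lengths in m; the calibration is good to about 2 mm. A picture is of the moment at which its call begins. There is no depth.
A pose or a line that the arm cannot do raises env.MotionError and nothing moves.
- job.hand_in(): hands the job in, once; it reports no verdict.
The state is a dict: "clock": time; "joints": joint angles; "qvel": joint speeds; "joint_efforts": joint torques, N m; "position": TCP position; "ee_rot": TCP orientation; "contact_force": force on the tool from outside, world axes, zero at the start; "ft_torque": the same for the moment, N m; "finger_gap": opening from 0.0 (shut) to 1.0 (fully open).
Only numpy, scipy, OpenCV 4.12 (cv2) and the standard library are available. Lean on these libraries where they do the work, as an engineer would, in place of code of your own. Each camera call takes 0.05 s, during which the arm holds its last target. There are 200 camera calls.

### The job

Pack the three loose square screw-cap bottles into the three empty cells of the steel carrier, one to a cell, upright and standing right down on the cell floor. One of them has fallen over: stand it up on the bench and let go of it before it goes in. Set the bottles down gently without dropping or knocking any over, and leave the dropper bottles, the tube rack, the tip box and the pipette stand where they are.

Things in the scene. Friction and masses are not known exactly. Their poses are not given: they have to be found in the camera images.
- bottle1_mid (a point): white plastic bottle, 42 x 42 x 88 mm, 55 to 105 g: flat-sided square body to 58 mm above its foot, sloping shoulder and neck to 66 mm, round ribbed grey screw cap 26 mm across from 66 to 88 mm. Point: its centre, 44 mm above the foot; z runs from foot to cap, x and y are square to the flat sides. It starts standing upright on the bench.
- bottle2_mid (a point): white plastic bottle, 42 x 42 x 88 mm, 55 to 105 g: flat-sided square body to 58 mm above its foot, sloping shoulder and neck to 66 mm, round ribbed grey screw cap 26 mm across from 66 to 88 mm. Point: its centre, 44 mm above the foot; z runs from foot to cap, x and y are square to the flat sides. It starts standing upright on the bench.
- bottle3_mid (a point): white plastic bottle, 42 x 42 x 88 mm, 55 to 105 g: flat-sided square body to 58 mm above its foot, sloping shoulder and neck to 66 mm, round ribbed grey screw cap 26 mm across from 66 to 88 mm. Point: its centre, 44 mm above the foot; z runs from foot to cap, x and y are square to the flat sides. Starts lying on a flat side on the bench, cap pointing roughly to the robot's right.
- carrier: steel bottle carrier, fixed, 107.5 (x) x 212.5 (y) mm: base 3 mm thick, two tall side walls 100 mm high with hand slots at x = -52.5 and +52.5 mm, and a 2 x 4 divider grid and end walls 58 mm high; all sheet 2.5 mm thick. Cells 50 x 50 mm inside, pitch 52.5 mm, two across x, four along y. Origin: centre of its underside, on the bench; z up.
- cell_a (a point): centre of the floor (3 mm above the bench) of one of the three empty cells of the carrier, at x = -26.25, y = -26.25 mm in the carrier's frame; axes as the carrier's. Fingers on a cap have room beside it along y, above the low dividers, but not along x, where a tall wall stands
- cell_b (a point): centre of the floor (3 mm above the bench) of one of the three empty cells of the carrier, at x = -26.25, y = +26.25 mm in the carrier's frame; axes as the carrier's. Fingers on a cap have room beside it along y, above the low dividers, but not along x, where a tall wall stands
- cell_c (a point): centre of the floor (3 mm above the bench) of one of the three empty cells of the carrier, at x = +26.25, y = +26.25 mm in the carrier's frame; axes as the carrier's. Fingers on a cap have room beside it along y, above the low dividers, but not along x, where a tall wall stands
- dropper1_mid (a point): dropper bottle that already stands in the carrier: square body as on the other bottles (42 x 42 mm, 58 mm high), screw cap 22 mm across to 80 mm and a rubber bulb 15 mm across to 108 mm above its foot. This point lies on its axis 44 mm above the foot, z up. It stays in its cell.
- dropper2_mid (a point): dropper bottle that already stands in the carrier: square body as on the other bottles (42 x 42 mm, 58 mm high), screw cap 22 mm across to 80 mm and a rubber bulb 15 mm across to 108 mm above its foot. This point lies on its axis 44 mm above the foot, z up. It stays in its cell.
- dropper3_mid (a point): dropper bottle that already stands in the carrier: square body as on the other bottles (42 x 42 mm, 58 mm high), screw cap 22 mm across to 80 mm and a rubber bulb 15 mm across to 108 mm above its foot. This point lies on its axis 44 mm above the foot, z up. It stays in its cell.
- dropper4_mid (a point): dropper bottle that already stands in the carrier: square body as on the other bottles (42 x 42 mm, 58 mm high), screw cap 22 mm across to 80 mm and a rubber bulb 15 mm across to 108 mm above its foot. This point lies on its axis 44 mm above the foot, z up. It stays in its cell.
- dropper5_mid (a point): dropper bottle that already stands in the carrier: square body as on the other bottles (42 x 42 mm, 58 mm high), screw cap 22 mm across to 80 mm and a rubber bulb 15 mm across to 108 mm above its foot. This point lies on its axis 44 mm above the foot, z up. It stays in its cell.
- tube_rack: bystander: low white 96-place rack, 127 (x) x 85 (y) x 26 mm, 33 mm high with its two strips of small capped tubes; 180 g, stands loose on the bench. Origin at the centre of its underside.
- tip_box: bystander: grey pipette tip box with clear lid shut, 85 (x) x 122 (y) x 66 mm; 220 g, loose. Origin at the centre of its underside.
- pipette_stand: bystander: pipette carousel on a round base 140 mm across, five pipettes hung round a column; all within 75 mm of its axis, 290 mm high; 1.4 kg, loose. Origin at the centre of its underside.
Things that resemble listed ones, but are neither listed nor needed, are in the scene too. Leave any yellow look-alike of the carrier alone.

How it is judged:
By the outcome, as a careful person would: the job done as asked, in the order asked, and still so for the second after the job is handed in, with the robot touching nothing.
It also fails if it takes over 72 s, if anything falls off the work surface, if the arm or the gripper's body presses on something with over 40 N, if the wrist force passes 120 N, or if a joint passes its speed limit or range.

## Working session

There is one attempt and no reset: what is moved stays moved. The work goes in short steps, each a Python script; the robot and the scene stay as the last script left them, time stands still between calls to the robot, and variables do not carry over. Pictures are saved under pics/ and viewed, about 8 in all and at most 12, crops included, and the job is handed in when it is done.

```bash
mkdir -p pics
python3 - <<'E'
from bench import env, kinematics, monitor, eyes, job
import cv2,numpy as np
for n in("top","side"):
    f=eyes.grab_frame(n); np.savez(n+".npz",**f)
    cv2.imwrite(f"pics/{n}0.png",cv2.resize(f["frame"][:,:,::-1],None,fx=1.4,fy=1.4,interpolation=cv2.INTER_CUBIC))
    print(n,f["mtx"].round(1).tolist(),np.linalg.inv(f["view"]).round(3).tolist())
s=monitor.sense();print(s)
E
```

```text
top [[530.1, 0.0, 277.6], [0.0, 530.1, 205.6], [0.0, 0.0, 1.0]] [[-0.019, -0.99, 0.143, 0.293], [-1.0, 0.018, -0.009, 0.105], [0.007, -0.143, -0.99, 1.738], [0.0, 0.0, 0.0, 1.0]]
side [[436.1, 0.0, 275.6], [0.0, 436.1, 216.3], [0.0, 0.0, 1.0]] [[-0.878, -0.331, 0.345, 0.167], [-0.478, 0.616, -0.626, 0.766], [-0.005, -0.715, -0.699, 0.831], [0.0, 0.0, 0.0, 1.0]]
{'clock': 0.1, 'joints': array([-1.38036327e+00,  3.13424694e-01,  1.49836779e+00,  1.26923452e-05,
        1.33100805e+00, -2.23374829e-01]), 'qvel': array([ 0.00029903, -0.00041577, -0.00189493,  0.00131507, -0.0010016 ,
        0.00152144]), 'joint_efforts': array([ 2.56222556e-03, -4.12897074e+01, -2.60143000e+01, -1.99045535e-04,
        3.02744826e-03,  2.63750110e-06]), 'position': array([ 0.21106056, -0.48045194,  0.23077411]), 'ee_rot': array([ 0.38693114,  0.59234438, -0.38631127,  0.59175673]), 'contact_force': array([ 0.29207685, -0.02272112, -0.53779998]), 'ft_torque': array([ 0.01181771, -0.03711846, -0.00772374]), 'finger_gap': 1.0034680714012056}
```

View pics/top0.png

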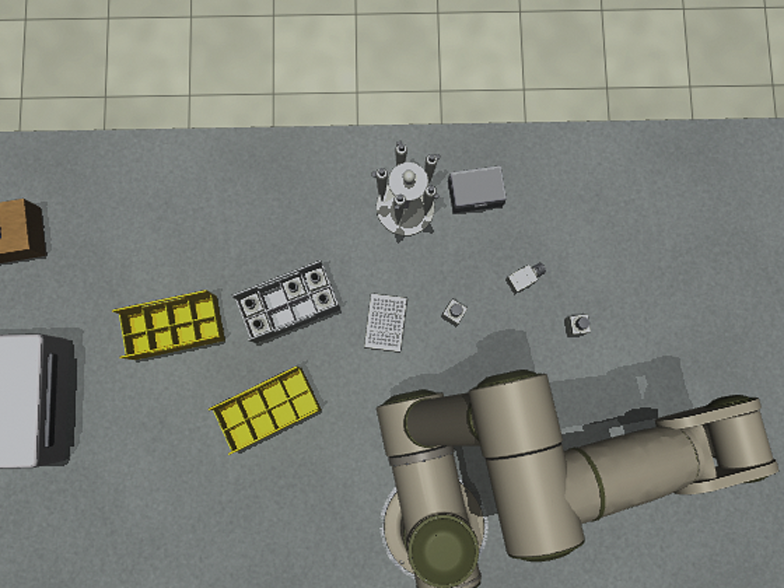

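View pics/side0.png

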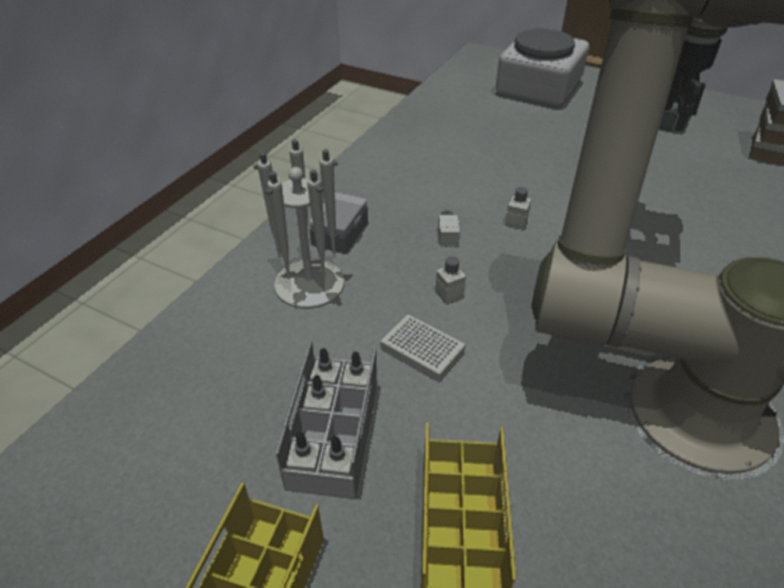

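Top view (shown at 1.4x): carrier centred near (287,302), standing bottles near (455,312) and (578,325), fallen bottle near (525,278), cap to the right. The empty cells match cell_a, cell_b and cell_c, with carrier x roughly along world +x.

Run:
```python
import cv2,numpy as np
I=np.load("top.npz")["frame"][:,:,::-1]
a=cv2.resize(I[182:250,162:250],None,fx=8,fy=8,interpolation=cv2.INTER_CUBIC)
cv2.imwrite("pics/c1.png",a)
b=cv2.resize(I[182:246,310:430],None,fx=6.5,fy=6.5,interpolation=cv2.INTER_CUBIC)
cv2.imwrite("pics/c2.png",b);print(a.shape,b.shape)
```

```text
(544, 704, 3) (416, 780, 3)
```

View pics/c1.png

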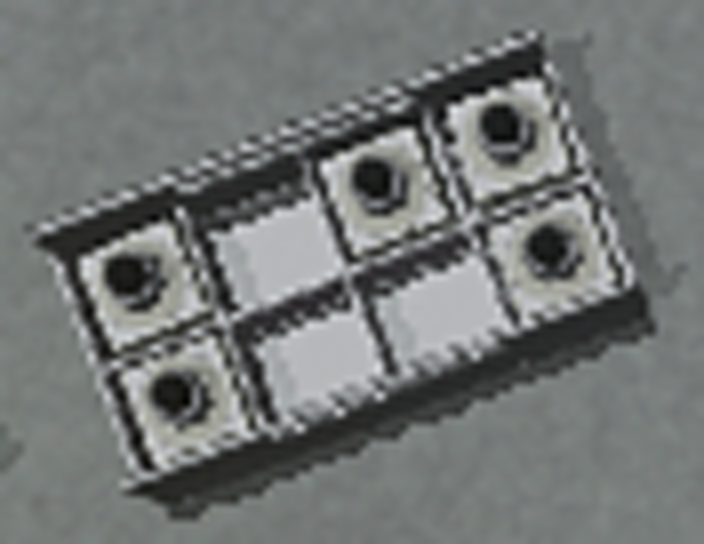

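View pics/c2.png

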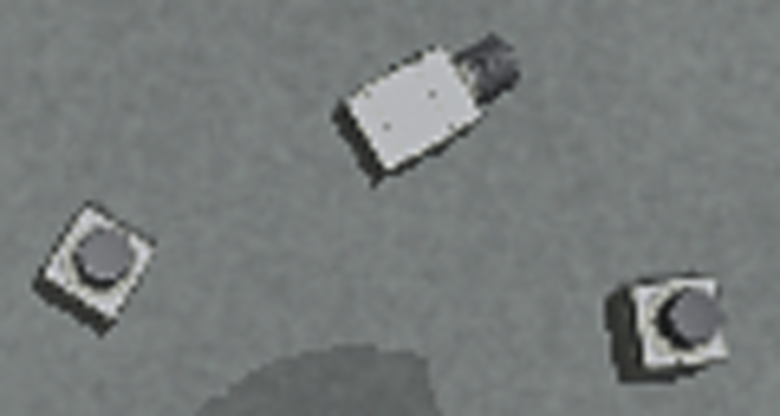

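Measured off the crops: carrier wall-top corners are at c1 (38,238), (540,38) and (128,490). The dropper bulbs are in the five corner and neighbour cells. In c2, the caps are at (105,255) and (692,318), and the fallen bottle's top-face corners run (342,100)…(385,175).

```bash
cat > h.py <<'E'
import numpy as np, cv2
from scipy.optimize import least_squares
from scipy.spatial.transform import Rotation as R
def ray(f,uv,z):
    V=np.linalg.inv(f["view"]); d=V[:3,:3]@np.linalg.solve(f["mtx"],[uv[0],uv[1],1]); o=V[:3,3]
    return (o+d*(z-o[2])/d[2])
def proj(f,p):
    c=f["view"]@np.append(p,1); q=f["mtx"]@c[:3]; return q[:2]/q[2]
def c(x0,y0,s,pts): return [(x0+(x+.5)/s-.5,y0+(y+.5)/s-.5) for x,y in pts]
def quat(a,jaw):   # a = pointing direction, jaw = opening direction
    a=np.array(a,float)/np.linalg.norm(a); jaw=np.array(jaw,float); jaw-=a*(a@jaw); jaw/=np.linalg.norm(jaw)
    return R.from_matrix(np.c_[a,np.cross(jaw,a),jaw]).as_quat()
def down(yaw): return quat([0,0,-1],[np.cos(yaw),np.sin(yaw),0])
E
python3 - <<'E'
from h import *
f=np.load("top.npz"); g=np.load("side.npz")
W=c(162,182,8,[(38,238),(540,38),(128,490),(641,291)]); Wp=[(53,106,100),(53,-106,100),(-53,106,100),(-53,-106,100)]
B=c(162,182,8,[(127,276),(377,180),(502,125),(178,395),(550,250)]); Bp=[(26.25,78.75,111),(26.25,-26.25,111),(26.25,-78.75,111),(-26.25,78.75,111),(-26.25,-78.75,111)]
def fit(px,P):
    P=np.array(P)/1e3; M=np.array([ray(f,u,p[2])[:2] for u,p in zip(px,P)])
    fun=lambda q:(q[:2]+(P[:,:2]@np.array([[np.cos(q[2]),np.sin(q[2])],[-np.sin(q[2]),np.cos(q[2])]]))-M).ravel()
    r=least_squares(fun,[.45,.35,0]); return r.x.round(4),(r.fun.reshape(-1,2)*1e3).round(1).tolist()
print("walls",fit(W,Wp));print("bulbs",fit(B,Bp));print("all",fit(W+B,Wp+Bp))
for n,cap,sq in(("b1",(105,255),[(90,203),(155,240),(108,315),(42,270)]),("b2",(692,318),[(635,285),(718,278),(725,350),(645,368)])):
    m=ray(f,c(310,182,6.5,[cap])[0],.088); q=np.array([ray(f,u,.058)[:2] for u in c(310,182,6.5,sq)])
    e=np.roll(q,-1,0)-q
    print(n,m.round(4),"body ctr",q.mean(0).round(4),"len",np.hypot(*e.T).round(3),"ang",(np.degrees(np.arctan2(e[:,1],e[:,0]))%90).round(1),"side px*1.4",proj(g,m)*1.4)
q=np.array([ray(f,u,.042)[:2] for u in c(310,182,6.5,[(342,100),(440,47),(482,112),(385,175)])])
e=np.roll(q,-1,0)-q;print("b3",q.round(4).tolist(),q.mean(0),np.hypot(*e.T).round(3),np.degrees(np.arctan2(e[:,1],e[:,0])).round(1))
print("cap tip",ray(f,c(310,182,6.5,[(508,60)])[0],.025))
for n,uv in(("stand",(403/1.4,212/1.4)),("rack",(386/1.4,322/1.4))):print(n,ray(f,uv,.01))
print("tipbox",ray(f,(478/1.4,187/1.4),.066))
E
```

```text
walls (array([0.5063, 0.3201, 0.3606]), [[0.1, 1.5], [-0.6, -1.2], [-0.3, -0.2], [0.8, -0.0]])
bulbs (array([0.5052, 0.318 , 0.3656]), [[0.1, 1.1], [2.0, -0.6], [0.0, -1.1], [-2.4, 2.2], [0.3, -1.6]])
all (array([0.5057, 0.3189, 0.3618]), [[-0.7, 0.3], [-1.1, -2.3], [-1.0, -1.5], [0.4, -1.2], [0.9, 2.0], [2.4, 0.3], [0.3, -0.3], [-1.7, 3.4], [0.5, -0.6]])
b1 [ 0.4808 -0.0601  0.088 ] body ctr [ 0.4833 -0.0601] len [0.037 0.044 0.039 0.041] ang [58.9 56.4 54.3 53. ] side px*1.4 [451.45820648 259.77040898]
b2 [ 0.445  -0.3418  0.088 ] body ctr [ 0.4468 -0.3444] len [0.041 0.035 0.041 0.041] ang [ 3.7  2.2 11.5  3.7] side px*1.4 [520.7107283  189.83856713]
b3 [[0.5616, -0.1856], [0.5875, -0.2358], [0.5543, -0.2553], [0.5234, -0.2054]] [ 0.5567018  -0.22051577] [0.057 0.039 0.059 0.043] [ -62.7 -149.7  121.7   27.4]
cap tip [ 0.58319173 -0.27329415  0.025     ]
stand [0.72531485 0.05113995 0.01      ]
rack [0.4624554  0.09672045 0.01      ]
tipbox [ 0.76777823 -0.12270846  0.066     ]
```

```bash
cat >> h.py <<'E'
C=np.array([.506,.3195]); CY=.361
def carrier(x,y): return C+R.from_euler('z',CY).as_matrix()[:2,:2]@[x,y]
CELL=dict(a=carrier(-.02475,-.02625),b=carrier(-.02475,.02625),c=carrier(.02475,.02625)) # 1.5 mm off the tall wall
th=np.radians(-60.7); d=np.array([np.cos(th),np.sin(th),0]); Z=np.array([0,0,1.]); N=np.cross(Z,d)
mid=np.array([.5567,-.2205,0]); S=.5**.5
a0=-(d+Z)*S; a1=(d-Z)*S
E
python3 - <<'E'
from h import *
from bench import kinematics as k, env
print(CELL, env.hold_point_z)
for s in(1,-1):
    G=mid+.007*d+.03*Z
    print(s,[None if j is None else np.round(j,2) for j in (k.ik(G+.019*a0+.1*Z,quat(a0,s*N)),k.ik(G+.019*a0,quat(a0,s*N)),k.ik(G+.019*a1+.1*Z,quat(a1,s*N)),k.ik(G+.019*a1+.006*Z,quat(a1,s*N)))])
for n,p in CELL.items():
  for j in(82.7,138.7,82.7-180,138.7-180):
    print(n,j,[None if q is None else np.round(q,2) for q in (k.ik([*p,.25],down(np.radians(j))),k.ik([*p,.071],down(np.radians(j))))])
E
```

```text
{'a': array([0.49211705, 0.28620002]), 'b': array([0.47357352, 0.33531609]), 'c': array([0.51988295, 0.35279998])} 0.0187
1 [array([-0.68,  0.97,  0.89,  0.29,  2.01, -1.17]), array([-0.68,  1.1 ,  0.92,  0.28,  1.87, -1.22]), array([-0.41,  0.48,  1.83, -1.23,  0.47,  0.12]), None]
-1 [array([-0.68,  0.97,  0.89,  0.29,  2.01,  1.97]), array([-0.68,  1.1 ,  0.92,  0.28,  1.87,  1.93]), None, None]
a 82.7 [array([ 0.32,  0.4 ,  1.33, -0.  ,  1.41, -1.12]), array([ 0.32,  0.58,  1.55, -0.  ,  1.02, -1.12])]
a 138.7 [array([ 0.32,  0.4 ,  1.33, -0.  ,  1.41, -2.1 ]), array([ 0.32,  0.58,  1.55, -0.  ,  1.02, -2.1 ])]
a -97.3 [array([ 0.32,  0.4 ,  1.33, -0.  ,  1.41,  2.02]), array([ 0.32,  0.58,  1.55, -0.  ,  1.02,  2.02])]
a -41.30000000000001 [array([ 0.32,  0.4 ,  1.33, -0.  ,  1.41,  1.04]), array([ 0.32,  0.58,  1.55, -0.  ,  1.02,  1.04])]
b 82.7 [array([ 0.41,  0.42,  1.29, -0.  ,  1.43, -1.03]), array([ 0.41,  0.6 ,  1.51, -0.  ,  1.03, -1.03])]
b 138.7 [array([ 0.41,  0.42,  1.29, -0.  ,  1.43, -2.01]), array([ 0.41,  0.6 ,  1.51, -0.  ,  1.03, -2.01])]
b -97.3 [array([ 0.41,  0.42,  1.29, -0.  ,  1.43,  2.11]), array([ 0.41,  0.6 ,  1.51, -0.  ,  1.03,  2.11])]
b -41.30000000000001 [array([ 0.41,  0.42,  1.29, -0.  ,  1.43,  1.14]), array([ 0.41,  0.6 ,  1.51, -0.  ,  1.03,  1.14])]
c 82.7 [array([ 0.41,  0.54,  1.12, -0.  ,  1.48, -1.03]), array([ 0.41,  0.69,  1.35, -0.  ,  1.11, -1.03])]
c 138.7 [array([ 0.41,  0.54,  1.12, -0.  ,  1.48, -2.01]), array([ 0.41,  0.69,  1.35, -0.  ,  1.11, -2.01])]
c -97.3 [array([ 0.41,  0.54,  1.12, -0.  ,  1.48,  2.11]), array([ 0.41,  0.69,  1.35, -0.  ,  1.11,  2.11])]
c -41.30000000000001 [array([ 0.41,  0.54,  1.12, -0.  ,  1.48,  1.13]), array([ 0.41,  0.69,  1.35, -0.  ,  1.11,  1.13])]
```

Run:
```python
from h import *
from bench import kinematics as k
for P in([.5,-.2,0],[.55,-.22,0],[.45,-.2,0]):
  for dh in(0,-.3,-.5):
   for s in(1,-1):
    al=np.arctan2(P[1],P[0])+dh; h=np.array([np.cos(al),np.sin(al),0]); a=(h-Z)*S; n=np.cross(Z,h)*s
    G=np.array(P)-.009*h+.036*Z
    print(P,dh,s,[None if j is None else np.round(j,2) for j in (k.ik(G+.019*a+.1*Z,quat(a,n)),k.ik(G+.019*a,quat(a,n)))])
```

```text
[0.5, -0.2, 0] 0 1 [array([-0.71,  0.25,  2.17,  1.71,  0.23,  2.76]), array([-0.71,  0.52,  2.21,  2.53,  0.41,  1.9 ])]
[0.5, -0.2, 0] 0 -1 [array([-0.71,  0.25,  2.17,  1.71,  0.23, -0.38]), array([-0.71,  0.52,  2.21,  2.53,  0.41, -1.24])]
[0.5, -0.2, 0] -0.3 1 [array([-0.56,  0.27,  2.13,  4.22,  0.1 ,  0.58]), array([-0.56,  0.53,  2.17,  3.39,  0.35,  1.42])]
[0.5, -0.2, 0] -0.3 -1 [array([-0.56,  0.27,  2.13,  4.22,  0.1 , -2.56]), array([-0.56,  0.53,  2.17,  3.39,  0.35, -1.72])]
[0.5, -0.2, 0] -0.5 1 [None, array([-0.46,  0.55,  2.12,  3.98,  0.39,  1.07])]
[0.5, -0.2, 0] -0.5 -1 [None, array([-0.46,  0.55,  2.12,  3.98,  0.39, -2.07])]
[0.55, -0.22, 0] 0 1 [None, array([-0.66,  0.58,  2.05,  2.47,  0.32,  2.02])]
[0.55, -0.22, 0] 0 -1 [array([-0.66,  0.35,  2.02,  1.52,  0.2 , -0.15]), array([-0.66,  0.58,  2.05,  2.47,  0.32, -1.13])]
[0.55, -0.22, 0] -0.3 1 [None, array([-0.53,  0.59,  2.02,  3.54,  0.27,  1.29])]
[0.55, -0.22, 0] -0.3 -1 [None, array([-0.53,  0.59,  2.02,  3.54,  0.27, -1.85])]
[0.55, -0.22, 0] -0.5 1 [None, array([-0.45,  0.61,  1.97,  4.19,  0.34,  0.86])]
[0.55, -0.22, 0] -0.5 -1 [None, array([-0.45,  0.61,  1.97,  4.19,  0.34, -2.28])]
[0.45, -0.2, 0] 0 1 [array([-0.79,  0.16,  2.29,  1.79,  0.27,  2.65]), array([-0.79,  0.48,  2.33,  2.55,  0.49,  1.83])]
[0.45, -0.2, 0] 0 -1 [array([-0.79,  0.16,  2.29,  1.79,  0.27, -0.5 ]), array([-0.79,  0.48,  2.33,  2.55,  0.49, -1.31])]
[0.45, -0.2, 0] -0.3 1 [array([-0.62,  0.19,  2.26,  3.82,  0.11,  0.96]), array([-0.62,  0.49,  2.3 ,  3.31,  0.43,  1.49])]
[0.45, -0.2, 0] -0.3 -1 [array([-0.62,  0.19,  2.26,  3.82,  0.11, -2.18]), array([-0.62,  0.49,  2.3 ,  3.31,  0.43, -1.65])]
[0.45, -0.2, 0] -0.5 1 [None, array([-0.51,  0.51,  2.24,  3.84,  0.45,  1.22])]
[0.45, -0.2, 0] -0.5 -1 [None, array([-0.51,  0.51,  2.24,  3.84,  0.45, -1.93])]
```

Run:
```python
from h import *
from bench import kinematics as k
out=[]
for ph in(45,52,58):
  p=np.radians(ph); b0=-(d*np.sin(p)+Z*np.cos(p)); G=mid+.007*d+.03*Z
  for s in(1,-1):
    J=k.ik(G+.019*b0+.1*Z,quat(b0,s*N)); J0=k.ik(G+.019*b0,quat(b0,s*N))
    if J is None or J0 is None: continue
    for P in([.5,-.2,0],[.45,-.2,0],[.55,-.22,0]):
      for dh in np.arange(-1,2.4,.2):
        al=np.arctan2(P[1],P[0])+dh; h=np.array([np.cos(al),np.sin(al),0]); a=h*np.cos(p)-Z*np.sin(p); n=s*np.cross(Z,h)
        g=np.array(P)-.009*h+.036*Z
        q=[k.ik(g+.019*a+z*Z,quat(a,n)) for z in(.1,.05,0)]
        if any(x is None for x in q): continue
        if max(abs(q[0]-q[1]).max(),abs(q[1]-q[2]).max())>.6: continue
        out.append((abs(q[0]-J).max(),ph,s,P,round(dh,1),J.round(2),q[0].round(2),q[2].round(2)))
out.sort(key=lambda o:o[0])
for o in out[:12]:print(*o)
```

```text
1.3664975795564467 52 1 [0.55, -0.22, 0] -1.0 [-0.69  1.04  0.81  0.34  2.14 -1.15] [-0.35  0.5   1.69 -0.86  0.77  0.04] [-0.35  0.68  1.73 -1.07  0.65  0.31]
1.4037340863664678 52 1 [0.5, -0.2, 0] -1.0 [-0.69  1.04  0.81  0.34  2.14 -1.15] [-0.35  0.41  1.84 -0.91  0.73  0.11] [-0.35  0.6   1.89 -1.17  0.61  0.44]
1.4525369665425938 58 1 [0.55, -0.22, 0] -1.0 [-0.7   1.1   0.75  0.39  2.24 -1.12] [-0.39  0.5   1.66 -0.68  0.78 -0.14] [-0.39  0.66  1.71 -0.86  0.63  0.09]
1.4991667206205488 58 1 [0.5, -0.2, 0] -1.0 [-0.7   1.1   0.75  0.39  2.24 -1.12] [-0.39  0.4   1.81 -0.72  0.74 -0.08] [-0.39  0.58  1.87 -0.95  0.58  0.21]
1.5321387796826738 58 1 [0.45, -0.2, 0] -1.0 [-0.7   1.1   0.75  0.39  2.24 -1.12] [-0.43  0.32  1.94 -0.75  0.7  -0.04] [-0.43  0.52  2.   -1.04  0.54  0.32]
1.5349278693934147 52 1 [0.55, -0.22, 0] -0.8 [-0.69  1.04  0.81  0.34  2.14 -1.15] [-0.39  0.45  1.77 -0.88  0.6  -0.11] [-0.39  0.64  1.82 -1.21  0.49  0.27]
1.5952988942101816 58 1 [0.55, -0.22, 0] -0.8 [-0.7   1.1   0.75  0.39  2.24 -1.12] [-0.42  0.45  1.73 -0.66  0.64 -0.34] [-0.42  0.62  1.78 -0.91  0.48 -0.04]
1.641696451424432 58 1 [0.5, -0.2, 0] -0.8 [-0.7   1.1   0.75  0.39  2.24 -1.12] [-0.43  0.35  1.88 -0.7   0.6  -0.28] [-0.43  0.55  1.94 -1.05  0.43  0.11]
1.6745466982874833 58 1 [0.45, -0.2, 0] -0.8 [-0.7   1.1   0.75  0.39  2.24 -1.12] [-0.47  0.27  2.01 -0.74  0.56 -0.24] [-0.47  0.49  2.07 -1.18  0.4   0.25]
1.719527752914645 58 -1 [0.55, -0.22, 0] 0.4 [-0.7   1.1   0.75  0.39  2.24  2.02] [-0.74  0.38  1.84  0.69  0.61  0.3 ] [-0.74  0.57  1.89  1.    0.45 -0.06]
1.7254716884407149 52 -1 [0.55, -0.22, 0] 0.2 [-0.69  1.04  0.81  0.34  2.14  1.99] [-0.72  0.35  1.93  0.91  0.41  0.27] [-0.72  0.56  1.98  1.55  0.32 -0.41]
1.7291819248541707 58 1 [0.55, -0.22, 0] -0.6 [-0.7   1.1   0.75  0.39  2.24 -1.12] [-0.47  0.41  1.79 -0.57  0.51 -0.62] [-0.47  0.6   1.84 -0.92  0.33 -0.23]
```

```bash
cat > s1.py <<'E'
from h import *
from bench import env,monitor,eyes
m=monitor.sense
def say(t): s=m(); print(t,round(s["clock"],2),s["position"].round(4),s["contact_force"].round(1),round(s["finger_gap"],3))
p=np.radians(52); b0=-(d*np.sin(p)+Z*np.cos(p)); q0=quat(b0,N); T=mid+.009*d+.03*Z+.019*b0
env.reach(T+.12*Z,q0); say("above")
print(env.movel(T,.15,guard=15)); say("at")
env.close_gripper(60); say("grip")
env.movel(T+.1*Z,.2); say("lift")
P=np.array([.55,-.22,0]); al=np.arctan2(P[1],P[0])-1.0; h=np.array([np.cos(al),np.sin(al),0]); b1=h*np.cos(p)-Z*np.sin(p)
q1=quat(b1,np.cross(Z,h)); F=P-.009*h+.038*Z+.019*b1; np.savez("stand.npz",F=F,q=q1,b=b1,P=P,al=al)
env.reach(F+.1*Z,q1); say("turned")
env.movel(F+.02*Z,.2); say("low")
f=eyes.grab_frame("side"); t=eyes.grab_frame("top")
o=lambda I,x,y,w,hh,s:cv2.resize(I["frame"][y:y+hh,x:x+w,::-1],None,fx=s,fy=s,interpolation=cv2.INTER_CUBIC)
cv2.imwrite("pics/turn.png",np.hstack([o(f,250,90,130,150,3),o(t,310,160,130,150,3)]))
E
python3 s1.py
```

```text
above 1.73 [ 0.5535 -0.2164  0.139 ] [0.3 0.6 0. ] 0.998
False
at 2.67 [ 0.5542 -0.2157  0.0193] [0.1 0.7 0.1] 1.0
grip 3.15 [ 0.5539 -0.2154  0.0188] [ 1.4 -1.4  3.7] 0.485
lift 3.8 [ 0.5534 -0.215   0.1169] [ 0.1  1.2 -1.3] 0.485
turned 5.04 [ 0.5504 -0.2231  0.1223] [ 0.6  0.1 -0.3] 0.486
low 5.59 [ 0.5509 -0.2233  0.0435] [ 0.7 -0.2  0.5] 0.483
```

View pics/turn.png

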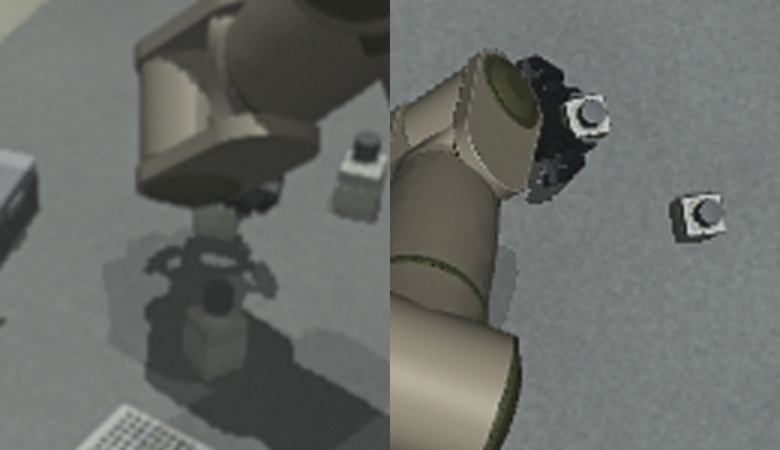

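The bottle is upright in the gripper, with its cap near (592,110) in the right half. The side view is hidden by the wrist. Lowering it under guard.

```bash
cat > s2.py <<'E'
from h import *
from bench import env,monitor,eyes
m=monitor.sense
def say(t): s=m(); print(t,round(s["clock"],2),s["position"].round(4),s["contact_force"].round(1),round(s["finger_gap"],3))
z=np.load("stand.npz"); F,b=z["F"],z["b"]
print(env.movel(F+.005*Z,.06,guard=4), env.movel(F-.006*Z,.02,guard=4)); say("touch")
env.hold(.2); env.release(); say("open")
env.movel(m()["position"]-.13*b,.2); say("back")
env.reach([.40,-.35,.3],down(np.radians(90))); say("clear")
f=eyes.grab_frame("side"); t=eyes.grab_frame("top"); np.savez("top2.npz",**t)
o=lambda I,x,y,w,hh,s:cv2.resize(I["frame"][y:y+hh,x:x+w,::-1],None,fx=s,fy=s,interpolation=cv2.INTER_CUBIC)
cv2.imwrite("pics/stood.png",np.hstack([o(f,290,120,60,75,6),o(t,360,175,55,75,6)]))
E
python3 s2.py
```

```text
False True
touch 6.47 [ 0.5509 -0.2229  0.0232] [-0.8  0.5  3.9] 0.486
open 7.17 [ 0.5504 -0.2226  0.0225] [0.5 0.8 0.5] 0.999
back 7.97 [ 0.5349 -0.1443  0.124 ] [ 0.  -0.2 -0.5] 1.0
clear 10.25 [ 0.4001 -0.3499  0.2996] [-0.2 -0.6 -0.2] 0.999
```

View pics/stood.png

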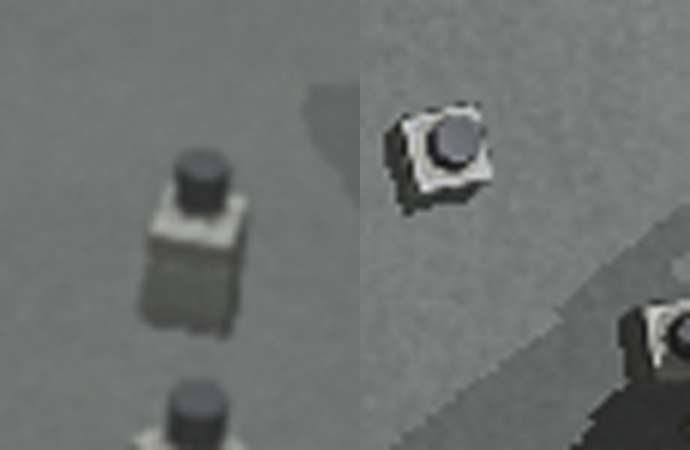

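Bottle 3 stands free on the bench, with its cap in the right half at about (457,140). Next is the transfer to cell c, stopping at a hover over the cell to check.

```bash
cat > mv.py <<'E'
from h import *
from bench import env,monitor,eyes,kinematics as k
m=monitor.sense
def say(t): s=m(); print(t,round(s["clock"],2),s["position"].round(4),s["contact_force"].round(1),round(s["finger_gap"],3))
def plan(xy,psi,cell):
    best=None
    for s in(28,-28):
        for t in range(0,4):
            jp=np.degrees(CY)+90+s; jk=jp-(np.degrees(CY)-psi+90*t)
            for u in(0,180,-180,360,-360):
                for v in(0,180,-180,360,-360):
                    if (u-v)%360: continue
                    e=max(abs(np.degrees(np.arctan2(*CELL[cell][::-1]))-jp-u),abs(np.degrees(np.arctan2(xy[1],xy[0]))-jk-v))
                    if best is None or e<best[0]: best=(e,jp+u,jk+v)
    print("plan",np.round(best,1)); return best
def pick(xy,psi,cell):
    e,jp,jk=plan(xy,psi,cell); q=down(np.radians(jk)); env.reach([*xy,.18],q)
    assert not env.movel([*xy,.068],.15,guard=12); say("down")
    env.close_gripper(40); say("grip"); env.movel([*xy,.18],.2)
    c=CELL[cell]; Q=down(np.radians(jp))
    env.movel([*xy,.27],.3); env.reach([*c,.27],Q); env.movel([*c,.150],.2); say("hover")
def insert(cell):
    c=CELL[cell]
    if env.movel([*c,.078],.1,guard=8): say("BLOCKED"); return False
    hit=env.movel([*c,.065],.02,guard=4); say(f"floor {hit}")
    if not .067<m()["position"][2]<.075: return False
    env.hold(.1); env.release(); say("open")
    print("lift guard",env.movel([*c,.25],.15,guard=25)); say("up"); return True
E
python3 - <<'E'
from mv import *
f=np.load("top2.npz"); g=c(360,175,6,[(97,140)])[0]; xy=ray(f,g,.088)[:2]
q=np.array([ray(f,u,.058)[:2] for u in c(360,175,6,[(45,120),(118,105),(130,170),(60,193)])]); e=np.roll(q,-1,0)-q
print(xy,np.load("stand.npz")["P"],q.mean(0),(np.degrees(np.arctan2(e[:,1],e[:,0]))%90).round(1),np.hypot(*e.T))
pick(xy if abs(xy-[.55,-.22]).max()<.004 else np.array([.55,-.22]),np.degrees(np.load("stand.npz")["al"])%90,"c")
o=lambda I,x,y,w,hh,s:cv2.resize(I["frame"][y:y+hh,x:x+w,::-1],None,fx=s,fy=s,interpolation=cv2.INTER_CUBIC)
cv2.imwrite("pics/hov.png",np.hstack([o(eyes.grab_frame("side"),185,210,110,150,3.6),o(eyes.grab_frame("top"),150,150,110,150,3.6)]))
E
```

```text
[ 0.55047476 -0.2203934 ] [ 0.55 -0.22  0.  ] [ 0.55148108 -0.22146027] [10.6  7.7 17.1  9. ] [0.0402382  0.0356643  0.03978718 0.04013362]
plan [ 48.5  82.7 -17.1]
down 13.18 [ 0.5509 -0.2208  0.069 ] [-0.1  0.5 -0.1] 0.995
grip 13.77 [ 0.5507 -0.2205  0.0684] [ 0.4 -0.6  2.7] 0.283
hover 17.74 [0.5206 0.3528 0.1514] [0.6 0.6 0. ] 0.281
```

View pics/hov.png

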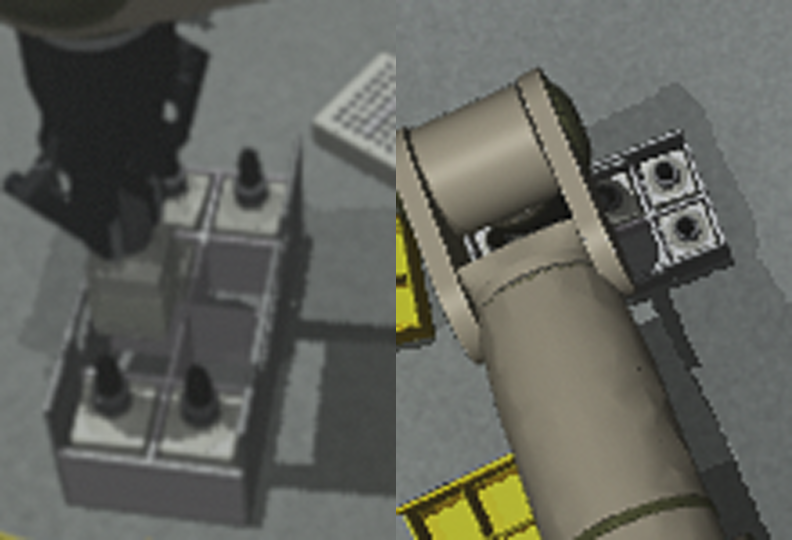

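Hover looks right: bottle 3 hangs over cell c, clear of its neighbours, and the yaw matches. Inserting.

Run:
```python
from mv import *
ok=insert("c"); print(ok)
if ok: pick(np.array([.4813,-.0601]),55.5,"b")
o=lambda I,x,y,w,hh,s:cv2.resize(I["frame"][y:y+hh,x:x+w,::-1],None,fx=s,fy=s,interpolation=cv2.INTER_CUBIC)
cv2.imwrite("pics/ins.png",np.hstack([o(eyes.grab_frame("side"),185,210,110,150,3.6),o(eyes.grab_frame("top"),150,150,110,150,3.6)]))
```

```text
BLOCKED 18.24 [0.5197 0.3527 0.1231] [ 1.6 -0.2 -1.1] 0.277
False
```

View pics/ins.png

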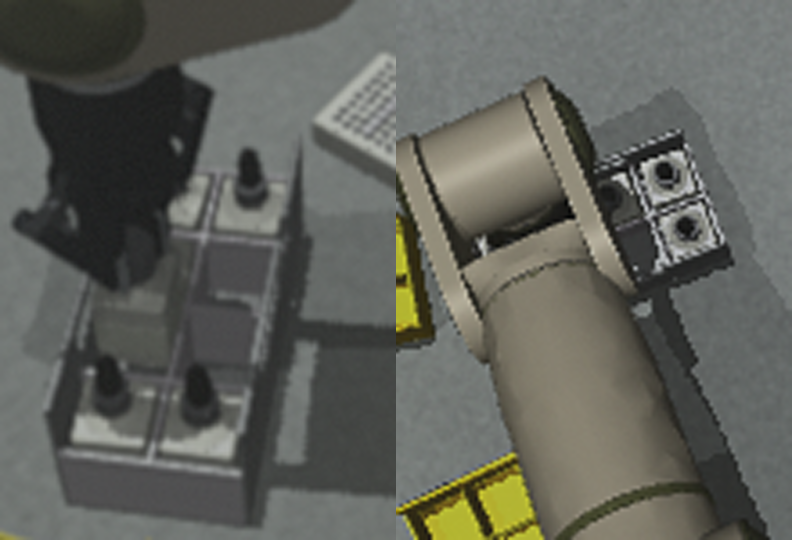

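Blocked at foot height ≈ 55 mm, about divider height, but the residual force is small. Stepping down slowly and reading forces.

Run:
```python
from mv import *
c_=CELL["c"]; say("now"); print("gap torque",m()["ft_torque"].round(2))
env.movel([*c_,.135],.1); say("up")
Rz=R.from_euler('z',-CY)
for z in(.129,.125,.122,.119,.116):
    h=env.movel([*c_,z],.03,guard=8); env.hold(.05); s=m()
    print(z,h,s["position"].round(4),"F carrier",Rz.apply(s["contact_force"]).round(1),"M",Rz.apply(s["ft_torque"]).round(2))
    if h: break
```

```text
now 18.34 [0.5203 0.353  0.1253] [ 0.   0.1 -0.4] 0.279
gap torque [ 0.02  0.02 -0.04]
up 18.59 [0.5203 0.353  0.1362] [-0.4  0.4 -0.5] 0.278
0.129 False [0.5198 0.3528 0.1288] F carrier [-0.1  0.2 -0.2] M [ 0.02 -0.05  0.07]
0.125 False [0.52   0.3528 0.1249] F carrier [ 0.7  0.2 -0.3] M [-0.01 -0.17  0.07]
0.122 False [0.5199 0.3528 0.1219] F carrier [ 0.5  0.4 -0.7] M [ 0.02 -0.21  0.01]
0.119 False [0.5199 0.3528 0.1189] F carrier [ 1.4 -0.4 -1.2] M [ 0.01 -0.23 -0.  ]
0.116 False [0.5199 0.3528 0.1159] F carrier [ 1.4 -0.7 -0.3] M [-0.03 -0.23 -0.01]
```

Light rub on the inner divider (Fx ≈ +1.4 N). I'll shift 2 mm outward in carrier x and continue.

Run:
```python
from mv import *
Rz=R.from_euler('z',-CY)
CELL["c"]=carrier(.02675,.02625); c_=CELL["c"]
for z in(.116,.105,.09):
    h=env.movel([*c_,z],.04,guard=8); env.hold(.05); s=m()
    print(z,h,s["position"].round(4),"F",Rz.apply(s["contact_force"]).round(1),"M",Rz.apply(s["ft_torque"]).round(2))
    if h: raise SystemExit
hit=env.movel([*c_,.064],.03,guard=5); env.hold(.1); s=m()
print(hit,s["position"].round(4),"F",Rz.apply(s["contact_force"]).round(1),"M",Rz.apply(s["ft_torque"]).round(2),s["clock"])
```

```text
0.116 False [0.5217 0.3535 0.1159] F [-0.2  0.2  0.2] M [ 0.02  0.01 -0.01]
0.105 False [0.5218 0.3535 0.105 ] F [ 0.2  0.1 -0.3] M [ 0.03 -0.01  0.01]
0.09 False [0.5219 0.3535 0.0901] F [-0.5  0.8 -0.7] M [-0.02  0.   -0.01]
True [0.5218 0.3537 0.0707] F [1.2 0.4 4.3] M [ 0.04 -0.07  0.01] 22.3167
```

Run:
```python
from mv import *
p=m()["position"].copy()
env.release(); env.hold(.05); say("open"); print(env.movel([*p[:2],.25],.15,guard=30)); say("up")
pick(np.array([.4813,-.0601]),55.5,"b")
Rz=R.from_euler('z',-CY)
o=lambda I,x,y,w,hh,s:cv2.resize(I["frame"][y:y+hh,x:x+w,::-1],None,fx=s,fy=s,interpolation=cv2.INTER_CUBIC)
cv2.imwrite("pics/ins2.png",np.hstack([o(eyes.grab_frame("side"),185,210,110,150,3.6),o(eyes.grab_frame("top"),150,150,110,150,3.6)]))
```

```text
open 22.99 [0.518  0.3507 0.0673] [-10.2 -12.   -5. ] 0.999
False
up 24.34 [0.5216 0.3536 0.2489] [-0.  -0.2  0.2] 1.001
plan [47.4 82.7 27.5]
down 26.8 [ 0.4818 -0.0601  0.0687] [-0.2 -0.  -0.1] 0.997
grip 27.39 [ 0.4814 -0.0602  0.0683] [-1.2 -0.2  5. ] 0.278
hover 30.77 [0.4742 0.3352 0.1512] [-0.5  0.7 -0.6] 0.276
```

View pics/ins2.png

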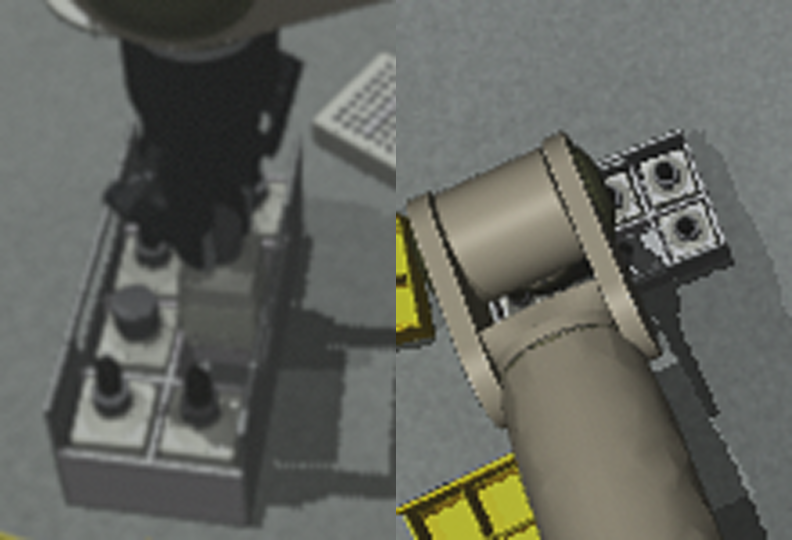

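Bottle 3 stands in cell c and the droppers look undisturbed. Bottle 1 hovers over cell b. Inserting with force checks.

```bash
cat >> mv.py <<'E'
def insert2(cell):
    c=CELL[cell].copy(); Rc=R.from_euler('z',CY); 
    for z in(.128,.124,.120,.116,.105,.09):
        h=env.movel([*c,z],.05,guard=10); env.hold(.05); s=m()
        F=Rc.inv().apply(s["contact_force"]); M=Rc.inv().apply(s["ft_torque"])
        print(z,h,s["position"].round(4),"F",F.round(1),"M",M.round(2))
        if abs(F[2])>4: print("STOP"); return False
        dl=np.where(abs(M[[1,0]])>.12,.0015,0)*np.sign([-M[1],M[0]])  # foot pushed by +F gives My<0 / Mx>0
        if dl.any(): c+=Rc.apply([*dl,0])[:2]; print("shift",dl)
    hit=env.movel([*c,.064],.03,guard=5); env.hold(.1); say(f"floor {hit}")
    if not .067<m()["position"][2]<.075: return False
    env.release(); say("open")
    print("lift guard",env.movel([*c,.25],.15,guard=30)); say("up"); return True
E
python3 - <<'E'
from mv import *
if insert2("b"): pick(np.array([.4455,-.3422]),4.0,"a")
E
```

```text
0.128 False [0.4737 0.3354 0.1282] F [-0.1  0.5 -0.8] M [0.   0.01 0.03]
0.124 False [0.4736 0.3353 0.124 ] F [ 0.4  1.1 -0.6] M [-0.01  0.02 -0.02]
0.12 False [0.4735 0.3353 0.1199] F [-0.   0.3 -1.1] M [ 0.01 -0.05 -0.02]
0.116 False [0.4735 0.3353 0.1159] F [ 0.1  0.3 -0.3] M [0.03 0.   0.01]
0.105 False [0.4735 0.3353 0.1049] F [ 0.7  0.8 -0.9] M [ 0.04 -0.08  0.  ]
0.09 False [0.4736 0.3353 0.09  ] F [-0.1 -0.3 -1.4] M [ 0.04  0.03 -0.01]
floor True 34.06 [0.4734 0.3352 0.0708] [0.6 1.2 1. ] 0.28
open 34.68 [0.481  0.3407 0.0722] [ 39.   34.7 -27.8] 0.998
lift guard True
up 35.08 [0.479  0.338  0.0893] [-0.2  0.2 -0.1] 1.001
plan [ 52.5  82.7 -24. ]
down 38.42 [ 0.4459 -0.3425  0.0689] [-0.5 -0.   0.1] 1.002
grip 39.01 [ 0.4457 -0.3423  0.0683] [-0.5  0.3  3.5] 0.275
hover 43.17 [0.4928 0.2862 0.1512] [ 0.6 -0.4 -0.1] 0.28
```

The lift guard tripped on unloading, so the lift was cut short before the next move. Checking the scene before placing the last bottle.

Run:
```python
from mv import *
o=lambda I,x,y,w,hh,s:cv2.resize(I["frame"][y:y+hh,x:x+w,::-1],None,fx=s,fy=s,interpolation=cv2.INTER_CUBIC)
cv2.imwrite("pics/ins3.png",np.hstack([o(eyes.grab_frame("side"),185,210,110,150,3.6),o(eyes.grab_frame("top"),150,150,110,150,3.6)]))
```

```text
(no output)
```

View pics/ins3.png

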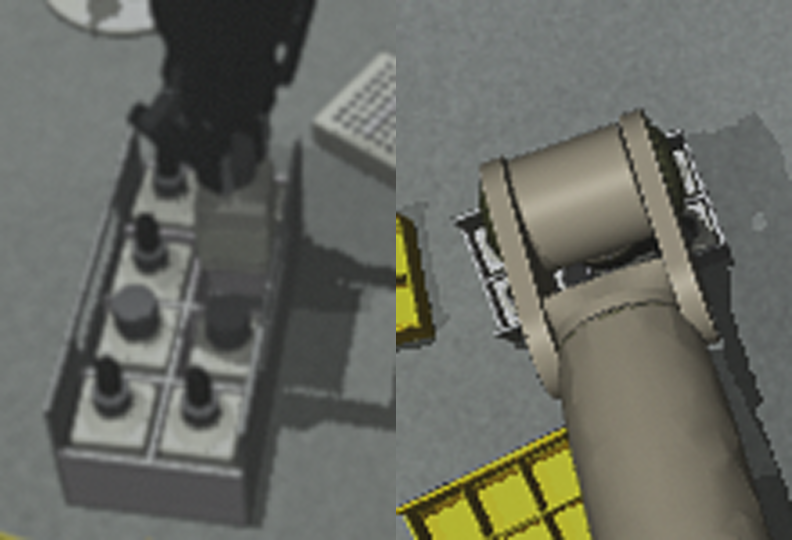

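Bottles 3 and 1 are seated in c and b, and the droppers are unmoved. Inserting the last one at a.

```bash
cat > s3.py <<'E'
from mv import *
import mv
CELL["a"]=carrier(-.0240,-.02625)
env.movel([*CELL["a"],.15],.05,frame=down(np.radians(84.2)))
src=open("mv.py").read()
_m=env.movel
def ml(p,v=.15,frame=None,guard=None): return _m(p,v,frame=frame,guard=80 if guard==30 else guard)
env.movel=ml
if insert2("a"):
    env.reach([.35,-.35,.3],down(np.radians(45))); say("clear")
    o=lambda I,x,y,w,hh,s:cv2.resize(I["frame"][y:y+hh,x:x+w,::-1],None,fx=s,fy=s,interpolation=cv2.INTER_CUBIC)
    t=eyes.grab_frame("top"); np.savez("top3.npz",**t)
    cv2.imwrite("pics/end.png",np.hstack([o(eyes.grab_frame("side"),180,90,145,270,2.2),o(t,150,95,220,135,2.18).copy() if False else cv2.copyMakeBorder(o(t,155,95,210,170,2.2),0,220,0,0,cv2.BORDER_CONSTANT)]))
E
python3 s3.py
```

```text
0.128 False [0.4929 0.2865 0.1282] F [ 1.   0.5 -0.6] M [-0.03 -0.   -0.  ]
0.124 False [0.4927 0.2865 0.1239] F [ 0.8 -0.9 -0.3] M [ 0.09 -0.    0.04]
0.12 False [0.4927 0.2865 0.1198] F [ 1.3  0.7 -1.7] M [ 0.22 -0.04 -0.02]
shift [0.     0.0015]
0.116 False [0.4922 0.2878 0.1159] F [ 0.8 -0.8 -0.7] M [-0.01 -0.06  0.01]
0.105 False [0.4923 0.2878 0.1049] F [-0.  -0.2  0.2] M [-0.05 -0.    0.01]
0.09 False [0.4924 0.2879 0.09  ] F [-0.3  0.2 -0.8] M [-0.08  0.01  0.  ]
floor True 46.71 [0.4925 0.2881 0.0713] [0.9 2.  5.1] 0.281
open 47.33 [0.4984 0.2922 0.0717] [ 33.8  27.8 -23.5] 0.994
lift guard False
up 48.67 [0.492  0.2878 0.249 ] [ 0.3 -0.1  0.3] 0.998
clear 51.01 [ 0.3504 -0.3496  0.3   ] [ 0.2 -0.1 -0.3] 0.997
```

View pics/end.png

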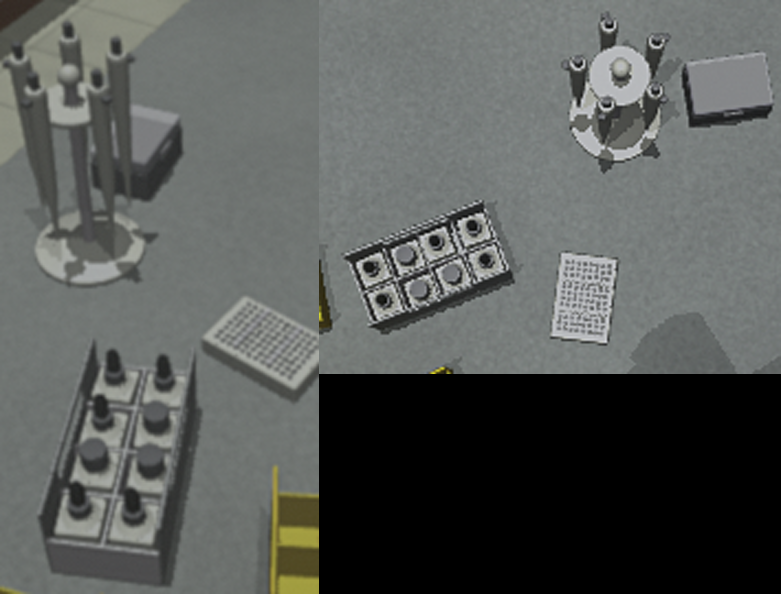

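All three caps show in cells c, b and a at (405,255), (418,288) and (452,273). The droppers, rack, stand and tip box look unmoved. Handing in after a quick before/after image difference.

Run:
```python
from h import *
from bench import job
a=np.load("top.npz")["frame"]; b=np.load("top3.npz")["frame"]
D=np.abs(a.astype(int)-b).max(2)
for n,(x,y,w,h) in dict(rack=(258,206,36,48),stand=(262,98,55,75),tipbox=(318,115,46,40),carrier=(162,182,88,68)).items(): print(n,(D[y:y+h,x:x+w]>40).sum())
Y,X=np.nonzero(D[182:250,162:250]>40)
for q in((26.25,78.75),(26.25,-26.25),(26.25,-78.75),(-26.25,78.75),(-26.25,-78.75)):
    u=proj(np.load("top.npz"),[*carrier(q[0]/1e3,q[1]/1e3),.111])-[162,182]; print(q,(np.hypot(X-u[0],Y-u[1])<6).sum())
job.hand_in()
```

```text
rack 0
stand 0
tipbox 0
carrier 440
(26.25, 78.75) 1
(26.25, -26.25) 38
(26.25, -78.75) 0
(-26.25, 78.75) 0
(-26.25, -78.75) 0
the job is handed in; nothing more can be done
```

All three loose bottles are in the carrier and the job is handed in at about 51 s on the robot clock. I stood the fallen bottle up on the bench and let go of it, then put it in cell c. The other two went into cells b and a.

**Seating:** each bottle touched down within 0.5 mm of the expected floor height. The final pictures show all three upright.

**Bystanders:** the tube rack, tip box and pipette stand show no change between the before and after top views. Four of the five droppers are also unchanged.

**What did not go cleanly:**
- **Dropper beside cell c:** the one at carrier x = +26.25, y = -26.25 mm shows some changed pixels. It is still upright in its cell. The change may be shading from the new neighbour or a shift of a few millimetres within the cell; I did not check which.
- **First insertion into cell c:** it tripped the force guard from a light rub on the divider. I shifted 2 mm and it went in freely.
- **Opening the fingers in the cells:** they pressed on something, most likely the tall walls. The wrist force read about 16 N in c, 59 N in b and 50 N in a. All are under the 120 N wrist limit.
- **Lift out of cell b:** the lift guard tripped as that force let go, so the next move started low. The picture taken afterwards showed nothing disturbed.

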